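# Unpin the roughing machine's guard and hold it open

### The arm

A 6-joint arm with a two-finger parallel gripper is mounted at the origin on the work surface. World frame = base frame: x ahead of the robot, y to its left, z up, the work surface at z = 0. Lengths are in m, angles in rad, forces in N, time in s.
With the tool pointing down it reaches from about 0.4 to 0.825 m from the base axis. Payload 7 kg.
Tool frame: the origin (TCP) lies on the centre line of the jaws, within the pads' length; the fingertips stand 22 mm ahead of it and the grasp point (between the pads) lies 3 mm ahead of it; z points along the fingers, y is the line along which they close (so a half turn about z gives the same grasp; the last joint's range is limited). The gripper opens to 88 mm and grips with 3 to 60 N. Pads are 19 mm wide; open, the fingers measure 130 mm over their backs; the gripper's body (78 mm by 193 mm) begins 47 mm behind the grasp point.
Start: joints at [1.504, 0.359, 0.012, 0, -1.224, -0.288], TCP at [0.235, 0.633, 0.249] pointing down, gripper open.
Joint ranges: [-3.07, 3.07], [-1.43, 2.12], [-1.02, 1.25], [-3.03, 1.67], [-3.05, -0], [-3.03, 3.03]. Speed limits (rad/s): [2.39, 2.39, 3.01, 3.14, 3.14, 3.14].

### API

Orientations are given as [roll, pitch, yaw] about the fixed x, y, z axes, in that order (R = Rz(yaw) Ry(pitch) Rx(roll)).
In Python, from station import arm gives the robot as it stands.
- The arm moves only by the tool arm_command, never from a script. Its argument "series" is one flat list of numbers, 7 for each row, row after row: the turn, a rotation vector about the tool's x, y, z each as a share of 90 degrees, from -1 to 1, then the shift along the tool's x, y, z each as a share of 0.1 m, from -1 to 1, then the opening, from 0 (shut) to 1 (fully open). A call has 1 to 8 rows; each row is the pose to reach, as a shift and turn from the pose commanded when the call began, along the tool's axes at that moment; what a row does not reach only later rows make up. A row lasts 1/8 s, in which the tool goes at most 62.5 mm and 10.7 degrees, less where a joint would pass 70% of its speed; a pose out of reach is approached as far as the arm can. A call with a number of a shift or a turn outside -1 to 1 is refused whole. A call with a gripper value outside its range is refused whole. The fingers move at their own pace and stop on an object; "force" is the grip in N (left out, the last holds). Time passes only in rows, so rows that repeat a pose let the fingers close. It gives the time, the measured TCP pose, the force, the opening and the grip force at its end, in the units of the state.
- arm.get_state(): the state, without advancing time (a new reading comes with each control period).
- arm.grab_frame(name): name is "scene" or "top" or "wrist"; returns the picture (420x560x3 uint8, blue, green, red); there is no depth.
- arm.camera_model(name): a dict with "fovy" (degrees; the focal length in pixels is half the picture's height over the tangent of half this angle, whatever the lens; pixels are square), "cx", "cy" (the principal point, pixels), "pose" (4x4, takes a point from camera to world coordinates). Camera axes: x right, y down, z forward; pixel columns grow to the right and rows downward; lengths in m; the calibration is good to about 2 mm. The wrist camera is an equidistant fisheye: a pixel r from the principal point sees the ray r / f radians off the axis. A picture is of the moment at which its call begins: read the wrist's pose just before it. camera_model takes no time and is no camera call; for the wrist camera it gives the pose at the moment of the call.
- arm.job_done(): hands the job in; it is judged then, once.
The state is a dict: "t": time; "q": joint angles; "qd": joint speeds; "joint_efforts": joint torques, N m; "eef_pos": TCP position; "ee_rot": TCP orientation; "force": force on the tool from outside, world axes, zero at the start; "moment": the same for the moment, N m; "width": finger opening in m; "gripper_force": force on a finger pad.
Only numpy, scipy, OpenCV 4.12 (cv2) and the standard library are available. Lean on these libraries where they do the work, as an engineer would, in place of code of your own. Each camera call takes 0.05 s, during which the arm holds its last target. There are 200 camera calls.

### The job

The brush roller of the bench roughing machine is to be changed. Draw the locking pin out of the side of the machine's guard and lay it down in the shallow metal tray, then lift the guard by its bar handle to 50 degrees from shut and keep it there: finish while still holding it steady at 50 degrees, for it falls shut if let go. Leave the heel block, the shoe last and the jar where they are.

Things in the scene. Friction and masses are not known exactly. Their poses are not given: they have to be found in the camera images.
- machine: fixed bench roughing machine: grey open-topped box, 100 mm high, round motor behind. Origin on the bench; front face at x = -85 mm (towards the robot, yaw within 0.3 rad), rear at +105, sides at y = -90 and +90 mm; z up. The pin's bore runs along y into the -y side at x = -10 mm, 72 mm above the bench. The guard covers the top, its bar overhangs the front.
- guard (a joint): angle of the guard about its hinge, rad: 0 shut (flat on the machine's top), growing as the front is lifted, hard stop at 1.3; 50 degrees = 0.873. No spring, almost no friction: 0.6 kg (varies by 20%), it falls shut from every angle when let go. It cannot be lifted while the locking pin is in.
- guard_hinge (a point): middle of the guard's hinge axis, at (95, 0, 103) mm in the machine's frame; axis along the machine's y; axes as the machine's. The guard is a steel sheet with a bar handle; a 50 mm wide ear, through which the pin goes, hangs down its -y side, outer face 97 mm from the middle, to 57 mm above the bench.
- guard_bar (a point): middle of the guard's handle, a round dark bar 12 mm thick, parallel to the hinge and 240 mm from it; shut, it is 103 mm above the bench, 60 mm ahead of the machine's front. 150 mm of it are free between its end arms, and 44 mm between it and the guard's sheet (5 mm thick, 196 wide, front edge 190 from the hinge). Axes turn with the guard, y along the bar.
- pin: locking pin, 50 g, 85 mm long, along its y: black round knob, diameter 18 mm, y = -42.5 to -2.5 mm; steel shaft, diameter 8 mm, y = -2.5 to +42.5. Origin on the axis. Starts level at (-10, -95.5, 71) mm in the machine's frame, axes as the machine's, shaft loose through guard's ear and machine's side, knob outside: pulls straight out along the machine's -y, free after 46 mm.
- tray: shallow open aluminium tray, 150 mm (x) by 110 mm (y) by 26 mm high, walls and floor 4 mm, loose, 0.45 kg, standing on the bench to the left or right of the machine. Origin under its centre.
- heel: bystander: loose wooden heel block, D-shaped, 74 mm by 68 mm by 30 mm high, on the other side of the machine from the tray. Origin under its middle.
- last: bystander: white plastic shoe last (foot shape), about 215 mm long and 90 mm high, at the far left. Origin under its middle, heel towards its +x.
- jar: bystander: amber glass jar with black cap, 68 mm diameter, 85 mm high, at the far right. Origin under its centre.
There are look-alikes about, which are no part of the job. Several things have the shape of the pin; the one meant has the colours described above. Several things look just like the tray: the one meant starts farthest to the robot's left.

How it is judged:
On the way, in this order (a step that is already met when the one before it is completed fails the run):
1. the pin has been drawn out and lies let go in the tray (x of pin in the frame of tray between -0.065 and 0.065 m and y of pin in the frame of tray between -0.045 and 0.045 m and z of pin in the frame of tray below 0.022 m and contact force between pin and the fingers below 0.1 N), for 0.2 s.
2. the guard is held open at 50 degrees (value of joint guard between 0.785 and 0.96 rad and contact force between guard and the fingers above 0.5 N), for 0.3 s.
At the end, for the whole second after the job is handed in: The guard stands still at 50 degrees, 5 either way, held there by the robot's fingers and by nothing else; the pin lies at rest, let go, on the floor of the tray, and the tray stands level on the bench (all of step 1 and all of step 2 and velocity of joint guard between -0.05 and 0.05 rad/s and contact force between guard and tray below 0.1 N and contact force between guard and pin below 0.1 N and linear speed of pin below 0.05 m/s and height (world z) of tray below 0.01 m and angle between tray's own z axis and vertical below 0.1 rad); the arm keeps its last pose, push and grip.
It fails at once if heel block, last or jar pushed more than 25 mm or tipped over (distance of any of heel, last, jar from where it was at the start of the episode above 0.025 m or angle between any of heel, last, jar's own z axis and vertical above 0.5 rad).
It also fails if it takes over 58 s, if anything falls off the work surface, if the arm or the gripper's body presses on something with over 40 N, if the wrist force passes 120 N, or if a joint passes its speed limit or range.

## Working session

There is one attempt and no reset: what is moved stays moved. The work goes in short steps, Python scripts to look and compute and a tool call to move; the robot and the scene stay as the last step left them, time stands still between calls to the robot, and variables do not carry over. Pictures are saved under pics/ and viewed, at most 10 in all, crops included, and the job is handed in when it is done.

Besides the shell and the picture viewer there is one more tool, called after "Request:" as name(argument=value, ...) on one line, values as JSON. arm_command: Moves the arm, as the interface text tells. Its arguments: {"type":"object","properties":{"series":{"type":"array"},"force":{"type":"number"}},"required":["series"]}

```bash
mkdir -p pics; python3 - <<'E'
from station import arm
import cv2,numpy as np
for n in("scene","top"):
    m=arm.camera_model(n);print(n,m["fovy"],m["cx"],m["cy"],np.round(m["pose"],4).tolist())
    cv2.imwrite(f"pics/{n}0.png",cv2.resize(arm.grab_frame(n),(800,600),interpolation=cv2.INTER_CUBIC))
s=arm.get_state();print(s)
E
```

```text
scene 49.474704257349 284.0876599107723 210.33918538606144 [[0.0929, 0.7799, -0.619, 1.2989], [0.9957, -0.0712, 0.0597, -0.1558], [0.0024, -0.6218, -0.7832, 0.9776], [0.0, 0.0, 0.0, 1.0]]
top 51.10721616274607 284.57191540433615 206.09304427660192 [[-0.0104, -0.9884, 0.1516, 0.4416], [-0.9994, 0.0154, 0.0315, -0.1034], [-0.0335, -0.1512, -0.9879, 1.1212], [0.0, 0.0, 0.0, 1.0]]
{'t': 0.1, 'q': array([ 1.50409752e+00,  3.59340485e-01,  1.11540720e-02, -2.91156551e-04,
       -1.22409647e+00, -2.88124098e-01]), 'qd': array([ 4.10500463e-04, -2.76207655e-03,  7.34967413e-04,  4.61544916e-04,
        5.78773831e-05, -1.11936716e-03]), 'joint_efforts': array([-1.49309024e-03, -5.84162378e+01,  2.93753082e+01,  7.01547459e+00,
        1.01895374e-02, -5.11846156e-05]), 'eef_pos': array([0.23438433, 0.63257424, 0.24770473]), 'ee_rot': array([ 3.14008959e+00, -1.60012179e-04, -3.54921927e-01]), 'force': array([-0.04882459, -0.69876003,  0.08398836]), 'moment': array([ 0.02637557, -0.01812909, -0.06919434]), 'gripper_force': 0.0, 'width': 0.08753369622002917}
```

View pics/scene0.png

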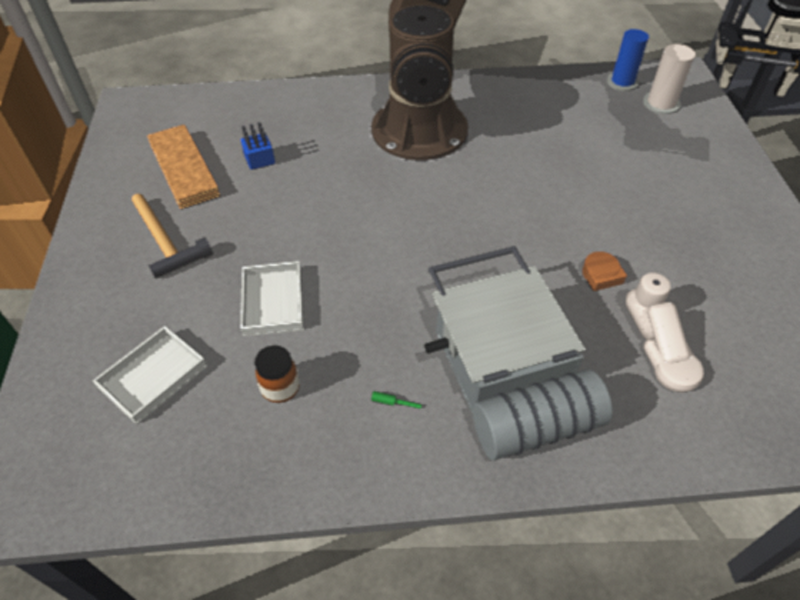

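View pics/top0.png

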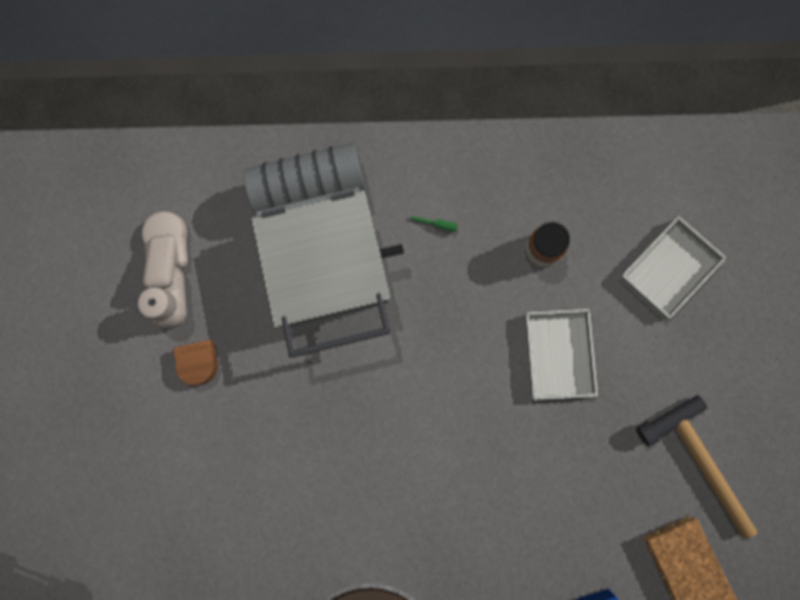

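```bash
cat > h.py <<'E'
import numpy as np,cv2
from station import arm
from scipy.spatial.transform import Rotation as Ro
def ray(n,u,v,m=None):
    m=m or arm.camera_model(n);f=210/np.tan(np.radians(m["fovy"]/2));P=np.array(m["pose"])
    a=np.array([(u-m["cx"])/f,(v-m["cy"])/f])
    if n=="wrist":
        r=np.hypot(*a);d=np.array([*(a/r*np.sin(r)),np.cos(r)])
    else: d=np.array([*a,1.])
    d=P[:3,:3]@d;return P[:3,3],d/np.linalg.norm(d)
def tri(rs):
    A=sum(np.eye(3)-np.outer(d,d) for o,d in rs);b=sum((np.eye(3)-np.outer(d,d))@o for o,d in rs)
    p=np.linalg.solve(A,b);return p,[np.linalg.norm(np.cross(p-o,d)) for o,d in rs]
def atz(r,z): o,d=r;return o+d*(z-o[2])/d[2]
def proj(n,p):
    m=arm.camera_model(n);f=210/np.tan(np.radians(m["fovy"]/2));P=np.array(m["pose"]);c=P[:3,:3].T@(np.array(p)-P[:3,3])
    return m["cx"]+f*c[0]/c[2],m["cy"]+f*c[1]/c[2]
E
python3 - <<'E'
from h import *
t=arm.grab_frame("top");s=arm.grab_frame("scene")
# top crop origin(170,95) 266x200 x3 ; scene crop origin (160,165) 266x200 x3
cv2.imwrite("pics/tc.png",cv2.resize(t[95:295,170:436],None,fx=3,fy=3,interpolation=cv2.INTER_CUBIC))
cv2.imwrite("pics/sc.png",cv2.resize(s[165:325,160:426],None,fx=3,fy=3,interpolation=cv2.INTER_CUBIC))
E
```

```text
(no output)
```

View pics/tc.png

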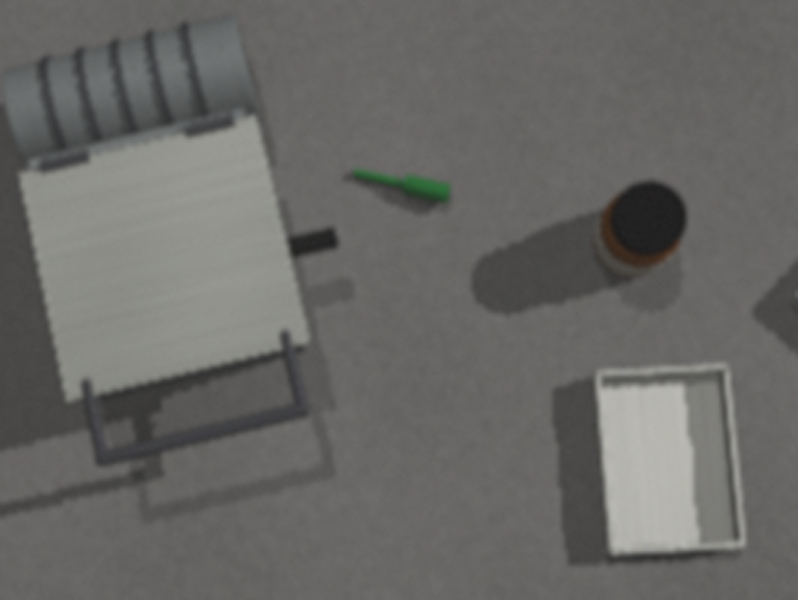

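View pics/sc.png

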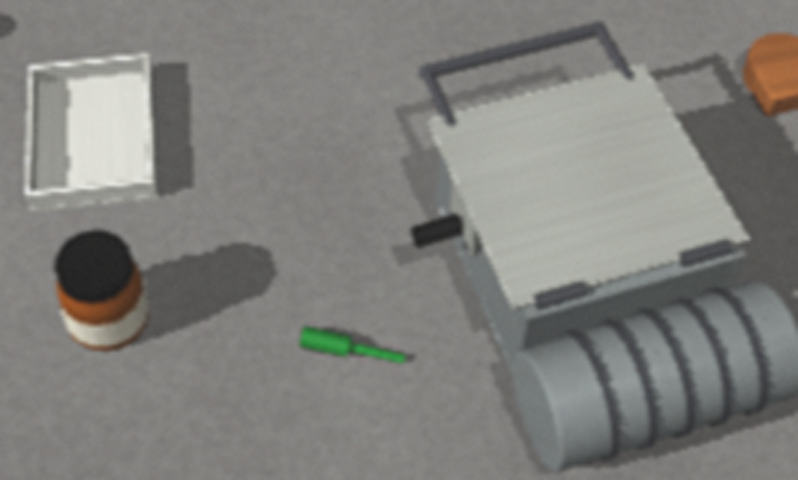

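```bash
python3 - <<'E'
from h import *
T=lambda u,v:ray("top",170+(u+.5)/3-.5,95+(v+.5)/3-.5)
S=lambda u,v:ray("scene",160+(u+.5)/3-.5,165+(v+.5)/3-.5)
D=dict(knob=((314,242),(438,231)),knobend=((336,239),(413,236)),bar_l=((103,454),(601,29)),bar_r=((300,407),(430,72)),
fl=((68,400),(645,68)),fr=((307,345),(432,120)),rr=((258,115),(518,305)),rl=((22,168),(745,240)),
t_nl=((611,553),(149,56)),t_nr=((743,547),(28,66)),t_fr=((727,367),(27,198)),t_fl=((598,372),(153,190)),jar=((648,219),(97,263)))
R={}
for k,(a,b) in D.items():
    p,e=tri([T(*a),S(*b)]);R[k]=p;print(k,np.round(p*1000,1),round(e[0]*1e3,1))
d=R['bar_l']-R['bar_r'];print("yaw bar",np.arctan2(-d[0],d[1]),np.linalg.norm(d))
for a,b in(('fl','fr'),('rl','rr')):
    d=R[a]-R[b];print(np.arctan2(-d[0],d[1]),np.linalg.norm(d))
for a,b in(('rl','fl'),('rr','fr'),('t_fl','t_nl'),('t_fr','t_nr')):
    d=R[a]-R[b];print(a,np.arctan2(d[1],d[0]),np.linalg.norm(d))
print(np.mean([R[k] for k in R if k[:2]=='t_'],0))
E
```

```text
knob [680.3 -44.4  67. ] 1.0
knobend [682.6 -63.7  65.9] 0.2
bar_l [506.8 118.5 103.7] 0.9
bar_r [541.4 -35.1 102.3] 0.5
fl [549.9 148.6  98. ] 1.3
fr [590.6 -39.8  98.4] 1.2
rr [ 7.773e+02 -1.000e-01  1.044e+02] 3.1
rl [736.4 186.3 105.5] 0.3
t_nl [ 425.9 -284.    19.6] 0.7
t_nr [ 429.6 -393.6   20.6] 1.6
t_fr [ 578.5 -388.    15.6] 0.3
t_fl [ 576.4 -280.5   11.2] 0.9
jar [ 692.3 -315.2   76.2] 0.7
yaw bar 0.22125606937660386 0.15743944016165318
0.21250530192677708 0.19276563894677798
0.21614031830619104 0.1908008499692156
rl 0.19956445788544297 0.1903707380565194
rr 0.20992370401850757 0.19099321379934378
t_fl 0.02353781778559146 0.15082364317318778
t_fr 0.03778845202552551 0.14910224160863547
[ 0.50260431 -0.33653876  0.0167385 ]
```

Request:
arm_command(series=[0, 0, 0, 0.5, 0.37, 0, 0.5, 0, 0, 0, 1, 0.73, 0, 0.5, 0, 0, 0, 1, 0.73, 0, 0.5])

```text
t: 0.57
eef_pos: [0.3046, 0.5266, 0.2491]
ee_rot: [3.142, 0.0, -0.358]
force: [-0.4, -0.1, 1.1]
width: 0.063
gripper_force: 0.0
```

Request:
arm_command(series=[0, 0, 0, 0.5, 0.37, 0, 0.5, 0, 0, 0, 1, 0.73, 0, 0.5, 0, 0, 0, 1, 0.73, 0, 0.5])

```text
t: 0.95
eef_pos: [0.3727, 0.424, 0.2489]
ee_rot: [-3.142, 0.0, -0.358]
force: [0.9, 0.5, -0.4]
width: 0.0441
gripper_force: 0.0
```

Request:
arm_command(series=[0, 0, 0, 0.5, 0.37, 0, 0.5, 0, 0, 0, 1, 0.73, 0, 0.5, 0, 0, 0, 1, 0.73, 0, 0.5])

```text
t: 1.32
eef_pos: [0.441, 0.3214, 0.2486]
ee_rot: [3.141, -0.0, -0.358]
force: [0.9, 0.9, -0.8]
width: 0.0438
gripper_force: 0.0
```

Request:
arm_command(series=[0, 0, 0, 0.5, 0.37, 0, 0.5, 0, 0, 0, 1, 0.73, 0, 0.5, 0, 0, 0, 1, 0.73, 0, 0.5])

```text
t: 1.7
eef_pos: [0.5095, 0.2186, 0.2482]
ee_rot: [3.141, 0.0, -0.358]
force: [0.8, 1.0, -0.4]
width: 0.0435
gripper_force: 0.0
```

Request:
arm_command(series=[0, 0, 0, 0.5, 0.37, 0, 0.5, 0, 0, 0, 1, 0.73, 0, 0.5, 0, 0, 0, 1, 0.73, 0, 0.5])

```text
t: 2.08
eef_pos: [0.578, 0.1158, 0.2479]
ee_rot: [3.141, 0.0, -0.358]
force: [-0.3, 0.2, 0.2]
width: 0.0436
gripper_force: 0.0
```

Request:
arm_command(series=[0, 0, 0.1, 0.5, 0.37, 0, 0.5, 0, 0, 0.2, 1, 0.73, 0, 0.5, 0, 0, 0.3, 1, 0.73, 0, 0.5, 0, 0, 0.4, 1, 0.73, 0, 0.5, 0, 0, 0.52, 1, 0.73, 0, 0.5, 0, 0, 0.64, 1, 0.73, 0, 0.5, 0, 0, 0.64, 1, 0.73, 0, 0.5])

```text
t: 2.95
eef_pos: [0.645, 0.0161, 0.2484]
ee_rot: [3.142, 0.0, -1.357]
force: [0.3, 0.1, 0.5]
width: 0.0441
gripper_force: 0.0
```

```bash
python3 - <<'E'
from h import *
import pickle
m=arm.camera_model("wrist");f=arm.grab_frame("wrist");cv2.imwrite("pics/w1raw.png",f)
pickle.dump(m,open("w1.pkl","wb"));print(m["fovy"],m["cx"],m["cy"],np.round(m["pose"],3).tolist())
E
```

```text
65.70646984690485 281.87559001520515 204.37729145781248 [[-0.977, -0.205, -0.057, 0.661], [-0.213, 0.941, 0.263, -0.054], [-0.001, 0.269, -0.963, 0.385], [0.0, 0.0, 0.0, 1.0]]
```

Request:
arm_command(series=[0, 0, 0, 0.33, -0.11, 0.3, 0.5, 0, 0, 0, 0.66, -0.22, 0.5, 0.5, 0, 0, 0, 0.66, -0.22, 0.6, 0.5, 0, 0, 0, 0.66, -0.22, 0.6, 0.5])

```text
t: 3.5
eef_pos: [0.6798, -0.0455, 0.1875]
ee_rot: [3.14, 0.0, -1.358]
force: [-0.2, -0.8, 1.0]
width: 0.044
gripper_force: 0.0
```

```bash
python3 - <<'E'
from h import *
import pickle
m=arm.camera_model("wrist");f=arm.grab_frame("wrist");cv2.imwrite("pics/w2raw.png",f)
pickle.dump(m,open("w2.pkl","wb"));print(np.round(m["pose"],3).tolist())
a=cv2.imread("pics/w1raw.png")
cv2.imwrite("pics/w12.png",np.vstack([a[:,:],f])[:, :] if 0 else cv2.resize(np.hstack([a,f]),(800,300)))
E
```

```text
[[-0.977, -0.204, -0.058, 0.696], [-0.212, 0.941, 0.262, -0.116], [0.001, 0.269, -0.963, 0.324], [0.0, 0.0, 0.0, 1.0]]
```

View pics/w12.png

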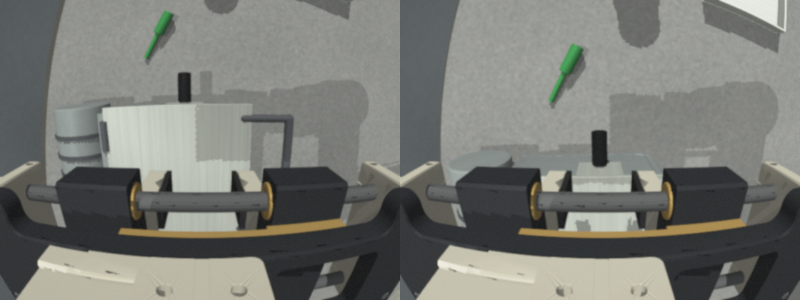

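```bash
python3 - <<'E'
import cv2,numpy as np
a=cv2.imread("pics/w1raw.png")[85:185,210:310];b=cv2.imread("pics/w2raw.png")[160:260,230:330]
cv2.imwrite("pics/w12c.png",cv2.resize(np.hstack([a,b]),None,fx=4,fy=4,interpolation=cv2.INTER_CUBIC))
E
```

```text
(no output)
```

View pics/w12c.png

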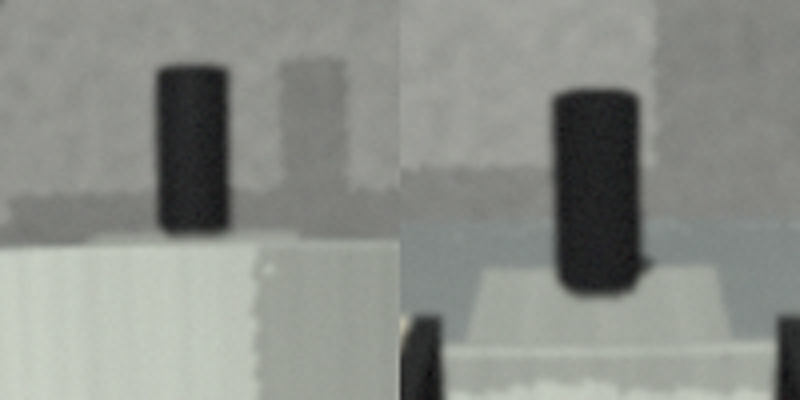

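```bash
python3 - <<'E'
from h import *
import pickle
a,b=[pickle.load(open(f"w{i}.pkl","rb")) for i in(1,2)]
o=tri([ray("wrist",258,101.5,a),ray("wrist",279.2,183,b)]);i=tri([ray("wrist",258,143,a),ray("wrist",279.2,232.5,b)])
print(o,i,(o[0]+i[0])/2,np.linalg.norm(o[0]-i[0]))
d=i[0]-o[0];print("yaw",np.arctan2(-d[0],d[1]))
E
```

```text
(array([ 0.68674444, -0.06301193,  0.06926565]), [np.float64(6.795313059658429e-05), np.float64(6.79531305965246e-05)]) (array([ 0.67820411, -0.02395342,  0.07504212]), [np.float64(3.564788155437658e-05), np.float64(3.564788155459694e-05)]) [ 0.68247428 -0.04348268  0.07215388] 0.040396428978748435
yaw 0.21526701783157068
```

Request:
arm_command(series=[0, 0, 0, -0.01, -0.03, 0.3, 0.5, 0, 0, 0, -0.01, -0.03, 0.6, 0.5, 0, 0, 0, -0.01, -0.03, 0.8, 0.5, 0, 0, 0, -0.01, -0.03, 0.8, 0.5])

```text
t: 4.05
eef_pos: [0.6823, -0.0436, 0.1082]
ee_rot: [3.14, 0.0, -1.358]
force: [-0.0, 0.1, 0.5]
width: 0.0438
gripper_force: 0.0
```

Request:
arm_command(series=[0, 0, 0, 0, 0, 0.22, 0.5, 0, 0, 0, 0, 0, 0.22, 0.5, 0, 0, 0, 0, 0, 0.22, 0, 0, 0, 0, 0, 0, 0.22, 0, 0, 0, 0, 0, 0, 0.22, 0, 0, 0, 0, 0, 0, 0.22, 0, 0, 0, 0, 0, 0, 0.22, 0], force=20)

```text
t: 4.92
eef_pos: [0.6834, -0.0446, 0.087]
ee_rot: [-3.141, -0.0, -1.36]
force: [0.4, -0.5, 2.4]
width: 0.0175
gripper_force: 19.7
```

Request:
arm_command(series=[0, 0, 0, 0.15, 0, 0, 0, 0, 0, 0, 0.3, 0, 0, 0, 0, 0, 0, 0.45, 0, 0, 0, 0, 0, 0, 0.65, 0, 0, 0, 0, 0, 0, 0.65, 0, 0, 0])

```text
t: 5.55
eef_pos: [0.6967, -0.1104, 0.0862]
ee_rot: [3.141, -0.0, -1.362]
force: [-0.2, 0.2, -1.1]
width: 0.0175
gripper_force: 19.7
```

```bash
python3 - <<'E'
from h import *
f=arm.grab_frame("wrist");t=arm.grab_frame("top")
a=cv2.resize(f[120:320,150:410],None,fx=1.5,fy=1.5);b=cv2.resize(t[95:295,230:430],(400,400))[:300]
cv2.imwrite("pics/p.png",np.hstack([a,b]))
E
```

```text
(no output)
```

View pics/p.png

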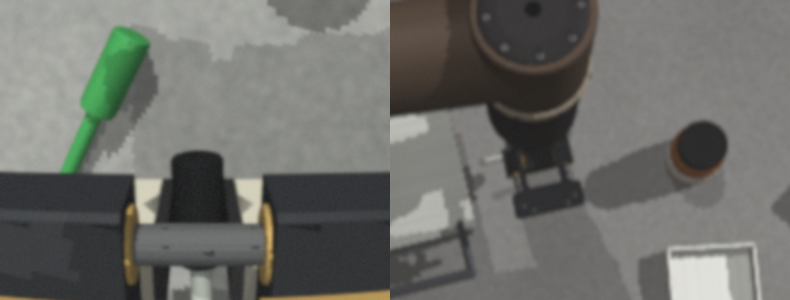

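```bash
python3 - <<'E'
from h import *
P=np.array([atz(ray("top",170+(u+.5)/3-.5,95+(v+.5)/3-.5),.026) for u,v in((611,553),(743,547),(727,367),(598,372))])
Q=np.array([atz(ray("scene",160+(u+.5)/3-.5,165+(v+.5)/3-.5),.026) for u,v in((149,56),(28,66))])
c=P.mean(0);print(np.round(P,4),np.round(Q,4),c)
d=P[2]+P[3]-P[0]-P[1];yw=np.arctan2(d[1],d[0]);print(yw)
tgt=c[:2]+.0225*np.array([np.cos(yw),np.sin(yw)])
s=arm.get_state();y=s["ee_rot"][2];e=s["eef_pos"]
D=tgt-e[:2];print("tgt",tgt,"tx",D@[np.cos(y),np.sin(y)],"ty",D@[np.sin(y),-np.cos(y)],"turn share z",-(yw-y)/(np.pi/2))
y=yw
E
```

```text
[[ 0.4259 -0.2837  0.026 ]
 [ 0.4297 -0.3906  0.026 ]
 [ 0.5772 -0.3856  0.026 ]
 [ 0.5746 -0.279   0.026 ]] [[ 0.4319 -0.2825  0.026 ]
 [ 0.4342 -0.3939  0.026 ]] [ 0.50186752 -0.33472694  0.026     ]
0.032479950444367404
tgt [ 0.52435565 -0.33399627] tx 0.1843172026953571 ty 0.21518889029963992 turn share z -0.8872984511061925
```

Request:
arm_command(series=[0, 0, 0, 0, 0, -0.3, 0, 0, 0, 0, 0.3, 0.33, -0.3, 0, 0, 0, 0, 0.6, 0.66, -0.3, 0, 0, 0, 0, 0.92, 1, -0.3, 0, 0, 0, 0, 0.92, 1, -0.3, 0])

```text
t: 6.28
eef_pos: [0.6162, -0.2209, 0.1169]
ee_rot: [3.141, 0.0, -1.363]
force: [0.3, 0.5, -1.2]
width: 0.0172
gripper_force: 19.7
```

Request:
arm_command(series=[0, 0, -0.11, 0.12, 0.12, 0, 0, 0, 0, -0.22, 0.24, 0.25, 0, 0, 0, 0, -0.33, 0.36, 0.4, 0, 0, 0, 0, -0.44, 0.5, 0.55, 0, 0, 0, 0, -0.55, 0.65, 0.7, 0, 0, 0, 0, -0.66, 0.8, 0.85, 0, 0, 0, 0, -0.77, 0.92, 1, 0, 0, 0, 0, -0.887, 0.92, 1, 0, 0])

```text
t: 7.28
eef_pos: [0.5393, -0.3302, 0.1166]
ee_rot: [-3.142, -0.0, 0.039]
force: [0.1, -0.6, -0.3]
width: 0.0172
gripper_force: 19.7
```

```bash
python3 - <<'E'
from h import *
s=arm.get_state();y=s["ee_rot"][2];e=s["eef_pos"];D=np.array([.5244,-.334])-e[:2]
print(e,s["ee_rot"],s["width"],s["gripper_force"],"tx",D@[np.cos(y),np.sin(y)],"ty",D@[np.sin(y),-np.cos(y)])
t=arm.grab_frame("top");S=arm.grab_frame("scene")
cv2.imwrite("pics/q.png",np.hstack([cv2.resize(t[190:310,330:450],(400,400)),cv2.resize(S[150:270,130:250],(400,400))]))
E
```

```text
[ 0.53927911 -0.33015902  0.11664545] [-3.14155215e+00 -6.96910500e-05  3.85601416e-02] 0.017214459010944524 19.687103927135468 tx -0.015016119333337309 ty 0.0032645312155798133
```

View pics/q.png

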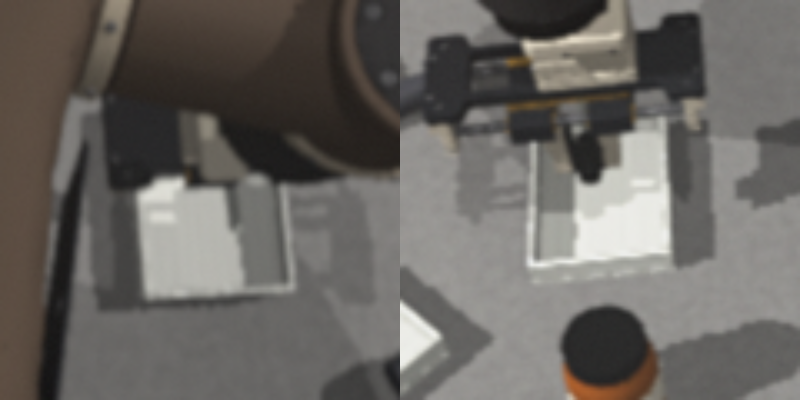

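Request:
arm_command(series=[0, 0, 0, -0.15, 0.03, 0.3, 0, 0, 0, 0, -0.15, 0.03, 0.55, 0, 0, 0, 0, -0.15, 0.03, 0.75, 0, 0, 0, 0, -0.15, 0.03, 0.84, 0, 0, 0, 0, -0.15, 0.03, 0.84, 0])

```text
t: 8.0
eef_pos: [0.5251, -0.333, 0.0324]
ee_rot: [-3.142, 0.0, 0.032]
force: [0.4, -0.5, 0.7]
width: 0.017
gripper_force: 19.9
```

Request:
arm_command(series=[0, 0, 0, 0, 0, 0.01, 0.36, 0, 0, 0, 0, 0, 0.01, 0.36, 0, 0, 0, 0, 0, 0.01, 0.36, 0, 0, 0, 0, 0, -0.3, 0.36, 0, 0, 0, 0, 0, -0.9, 0.36, 0, 0, 0, 0, 0, -1, 0.36])

```text
t: 8.75
eef_pos: [0.527, -0.3344, 0.1376]
ee_rot: [3.138, -0.007, 0.034]
force: [-0.1, -0.5, -0.4]
width: 0.0319
gripper_force: 0.0
```

```bash
python3 - <<'E'
from h import *
s=arm.get_state();print(s["t"],s["eef_pos"],s["ee_rot"],s["width"],s["gripper_force"])
t=arm.grab_frame("wrist");S=arm.grab_frame("scene")
cv2.imwrite("pics/r.png",np.hstack([cv2.resize(t[60:300,140:440],(500,400)),cv2.resize(S[170:260,150:240],(300,400))[:400]]))
E
```

```text
8.75 [ 0.52701094 -0.33444437  0.13757358] [ 3.1383302  -0.0071899   0.03372093] 0.03186086243023429 0.0
```

View pics/r.png

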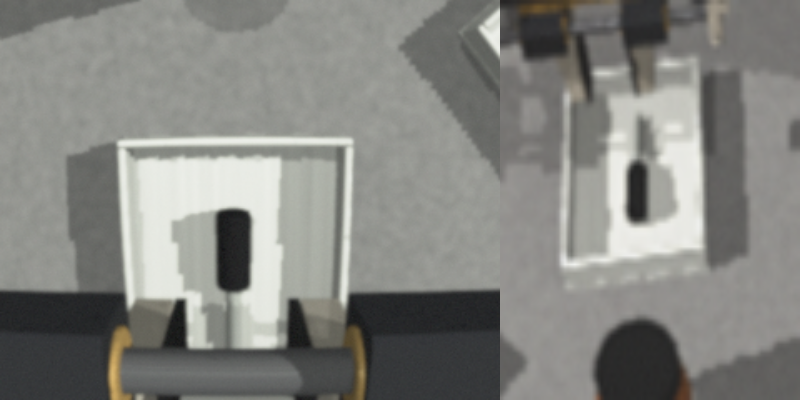

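Request:
arm_command(series=[0, 0, 0.11, 0, -0.1, -0.4, 0.45, 0, 0, 0.22, 0, -0.25, -0.4, 0.45, 0, 0, 0.33, 0, -0.4, -0.4, 0.45, 0, 0, 0.44, 0, -0.6, -0.4, 0.45, 0, 0, 0.55, 0, -0.8, -0.4, 0.45, 0, 0, 0.66, 0, -1, -0.4, 0.45, 0, 0, 0.77, 0, -1, -0.4, 0.45, 0, 0, 0.887, 0, -1, -0.4, 0.45])

```text
t: 9.85
eef_pos: [0.5205, -0.2329, 0.1709]
ee_rot: [3.139, 0.001, -1.366]
force: [-0.4, 0.2, 0.2]
width: 0.0395
gripper_force: 0.0
```

Request:
arm_command(series=[0, 0, 0, -0.5, -0.11, 0, 0.45, 0, 0, 0, -1, -0.22, 0, 0.45, 0, 0, 0, -1, -0.22, 0, 0.45])

```text
t: 10.22
eef_pos: [0.5212, -0.1285, 0.1713]
ee_rot: [3.14, 0.001, -1.357]
force: [0.2, 0.0, -0.7]
width: 0.0395
gripper_force: 0.0
```

Request:
arm_command(series=[0, 0, 0, -0.5, -0.11, 0, 0.45, 0, 0, 0, -1, -0.22, 0, 0.45, 0, 0, 0, -1, -0.22, 0, 0.45, 0, 0, 0, -1, -0.22, 0, 0.45])

```text
t: 10.72
eef_pos: [0.5221, -0.0291, 0.1717]
ee_rot: [3.14, -0.0, -1.36]
force: [0.0, -0.9, -0.0]
width: 0.0394
gripper_force: 0.0
```

```bash
python3 - <<'E'
from h import *
s=arm.get_state();y=s["ee_rot"][2];e=s["eef_pos"];D=np.array([.5243,.0425])-e[:2]
print(e,s["ee_rot"],s["width"],"tx",D@[np.cos(y),np.sin(y)],"ty",D@[np.sin(y),-np.cos(y)],"turn",-(-1.357-y)/1.571)
E
```

```text
[ 0.52205788 -0.02910605  0.17169766] [ 3.13994447e+00 -8.96238816e-05 -1.35977671e+00] 0.03938017708837384 tx -0.06954804345737475 ty -0.017190774241726034 turn -0.0017674816498272404
```

Request:
arm_command(series=[0, 0, 0, -0.35, -0.09, 0, 0.45, 0, 0, 0, -0.7, -0.17, 0, 0.45, 0, 0, 0, -0.7, -0.17, 0, 0.45, 0, 0, 0, -0.7, -0.17, 0.25, 0.45, 0, 0, 0, -0.7, -0.17, 0.45, 0.45, 0, 0, 0, -0.7, -0.17, 0.66, 0.45, 0, 0, 0, -0.7, -0.17, 0.66, 0.45])

```text
t: 11.6
eef_pos: [0.5233, 0.0413, 0.1049]
ee_rot: [3.138, -0.001, -1.362]
force: [-0.3, 1.0, -0.2]
width: 0.039
gripper_force: 0.0
```

Request:
arm_command(series=[0, 0, 0, 0, 0, 0, 0, 0, 0, 0, 0, 0, 0, 0, 0, 0, 0, 0, 0, 0, 0, 0, 0, 0, 0, 0, 0, 0, 0, 0, 0, 0, 0, 0, 0], force=25)

```text
t: 12.22
eef_pos: [0.5232, 0.0429, 0.1069]
ee_rot: [3.139, -0.0, -1.36]
force: [-5.6, -1.1, 5.8]
width: 0.0112
gripper_force: 25.0
```

```bash
python3 - <<'E'
from h import *
s=arm.get_state();e=s["eef_pos"];R0=Ro.from_euler("xyz",s["ee_rot"]);print(s["t"],e,s["ee_rot"],s["width"],s["gripper_force"],s["force"])
yw=.2135;Y=np.array([-np.sin(yw),np.cos(yw),0])
g=e+R0.apply([0,0,.003]);ex=np.array([np.cos(yw),np.sin(yw),0]);h=g+.240*ex   # hinge point at bar height
r=e-h;print(h)
# opening: front lifts; rotate about +Y by +a moves -x arm up
for n in range(0,6):
    A=Ro.from_rotvec(Y*np.radians(10*n));p=h+A.apply(r);print(10*n,np.round(p,4),(A*R0).as_euler("xyz").round(3))
for st,N in((10,1),(25,1),(50,1)):
    A=Ro.from_rotvec(Y*np.radians(st));print(st,"shift/0.1",(R0.inv().apply(A.apply(r)-r)*10).round(3),"turn",((R0.inv()*A*R0).as_rotvec()/(np.pi/2)).round(3))
E
```

```text
12.225 [0.5231784  0.04288529 0.10691157] [ 3.13947056e+00 -3.22165341e-04 -1.35998510e+00] 0.01119896489350191 24.993701577186584 [-5.5607738  -1.14550223  5.83843446]
[0.75772325 0.09373462 0.10391158]
0 [0.5232 0.0429 0.1069] [ 3.139 -0.    -1.36 ]
10 [0.5273 0.0438 0.1485] [ 2.965e+00 -1.000e-03 -1.360e+00]
20 [0.5383 0.0462 0.1888] [ 2.79e+00 -1.00e-03 -1.36e+00]
30 [0.5561 0.05   0.2265] [ 2.616e+00 -2.000e-03 -1.359e+00]
40 [0.5799 0.0552 0.2605] [ 2.441e+00 -2.000e-03 -1.359e+00]
50 [0.6092 0.0615 0.2897] [ 2.267e+00 -2.000e-03 -1.359e+00]
10 shift/0.1 [ 0.    -0.041 -0.416] turn [-0.111  0.    -0.   ]
25 shift/0.1 [-0.    -0.235 -1.012] turn [-0.278  0.001 -0.   ]
50 shift/0.1 [-0.002 -0.876 -1.83 ] turn [-0.556  0.001 -0.   ]
```

Request:
arm_command(series=[-0.028, 0, 0, 0, -0.004, -0.105, 0, -0.056, 0, 0, 0, -0.012, -0.209, 0, -0.083, 0, 0, 0, -0.025, -0.313, 0, -0.111, 0, 0, 0, -0.041, -0.416, 0, -0.139, 0, 0, 0, -0.063, -0.519, 0, -0.167, 0, 0, 0, -0.09, -0.62, 0, -0.194, 0, 0, 0, -0.12, -0.72, 0, -0.222, 0, 0, 0, -0.155, -0.819, 0])

```text
t: 13.22
eef_pos: [0.5384, 0.0464, 0.1886]
ee_rot: [2.789, 0.0, -1.36]
force: [-2.2, -0.7, -2.0]
width: 0.0111
gripper_force: 25.0
```

Exactly on the arc, with low forces. Next 20°, then 10°.

Request:
arm_command(series=[-0.028, 0, 0, 0, -0.004, -0.105, 0, -0.056, 0, 0, 0, -0.012, -0.209, 0, -0.083, 0, 0, 0, -0.025, -0.313, 0, -0.111, 0, 0, 0, -0.041, -0.416, 0, -0.139, 0, 0, 0, -0.063, -0.519, 0, -0.167, 0, 0, 0, -0.09, -0.62, 0, -0.194, 0, 0, 0, -0.12, -0.72, 0, -0.222, 0, 0, 0, -0.155, -0.819, 0])

```text
t: 14.22
eef_pos: [0.5804, 0.056, 0.2606]
ee_rot: [2.441, 0.001, -1.36]
force: [-5.3, 2.4, -0.0]
width: 0.0112
gripper_force: 25.0
```

Request:
arm_command(series=[-0.028, 0, 0, 0, -0.004, -0.105, 0, -0.056, 0, 0, 0, -0.012, -0.209, 0, -0.083, 0, 0, 0, -0.025, -0.313, 0, -0.111, 0, 0, 0, -0.041, -0.416, 0, -0.111, 0, 0, 0, -0.041, -0.416, 0, -0.111, 0, 0, 0, -0.041, -0.416, 0, -0.111, 0, 0, 0, -0.041, -0.416, 0, -0.111, 0, 0, 0, -0.041, -0.416, 0])

```text
t: 15.22
eef_pos: [0.6097, 0.0628, 0.2897]
ee_rot: [2.268, 0.002, -1.359]
force: [-5.7, 5.3, 1.3]
width: 0.0109
gripper_force: 25.0
```

```bash
python3 - <<'E'
from h import *
s=arm.get_state();e=s["eef_pos"];g=e+Ro.from_euler("xyz",s["ee_rot"]).apply([0,0,.003])
h=np.array([.7577,.0937,.1035]);d=g-h
print(s["t"],e,s["ee_rot"],s["width"],s["gripper_force"],s["force"],np.abs(s["qd"]).max(),"angle",np.degrees(np.arctan2(d[2],np.hypot(d[0],d[1]))),np.linalg.norm(d))
t=arm.grab_frame("scene");T=arm.grab_frame("top")
cv2.imwrite("pics/end.png",np.hstack([cv2.resize(t[60:340,130:450],(400,350)),cv2.resize(T[90:370,150:470],(400,350))]))
E
```

```text
15.225 [0.60969396 0.06278164 0.28966073] [ 2.26824042e+00  1.64749180e-03 -1.35894809e+00] 0.010897013262371904 24.973290860652924 [-5.70675762  5.26322564  1.25156725] 0.0015686067290377951 angle 50.19954758721926 0.23980101320950592
```

View pics/end.png

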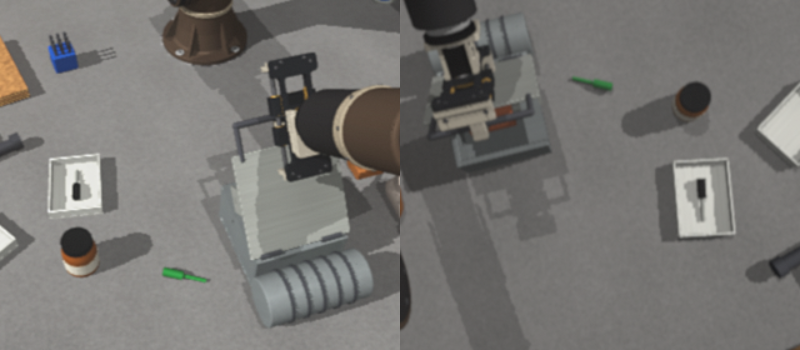

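The picture shows the guard held open at about 50° and the pin in the tray, with everything at rest. I'm handing the job in.

```bash
python3 -c "
from station import arm
print(arm.job_done())"
```

```text
the job is handed in; nothing more can be done
None
```

I drew the pin and laid it in the leftmost tray, then raised the guard; the gripper was holding it steady at about 50° when I handed the job in at about 15 s (no verdict was returned).

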